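# Close the walking route on the model

### The arm

A 6-joint arm with a two-finger parallel gripper is mounted at the origin on the work surface. World frame = base frame: x ahead of the robot, y to its left, z up, the work surface at z = 0. Lengths are in m, angles in degrees, forces in N, time in s.
With the tool pointing down it reaches from about 0.4 to 0.825 m from the base axis. Payload 7 kg.
Tool frame: the origin (TCP) lies midway between the tips of the shut fingers; the grasp point (between the pads) lies 19 mm behind it; z points along the fingers, y is the direction in which the jaws open and shut (so a half turn about z gives the same grasp; the last joint's range is limited). The gripper opens to 88 mm and grips with 3 to 60 N. Pads are 19 mm wide; open, the fingers measure 130 mm over their backs; the gripper's body (78 mm by 193 mm) begins 47 mm behind the grasp point.
Start: joints at [89.215, 20.546, 0.682, 0, -70.136, -16.507], TCP at [0.201, 0.644, 0.227] pointing down, gripper open.
Joint ranges: [-176.03, 176.03], [-82.01, 121.73], [-58.28, 71.71], [-173.87, 95.51], [-174.79, -0.11], [-173.66, 173.66]. Speed limits (degrees/s): [136.94, 136.94, 172.46, 180, 180, 180].

### API

Orientations are given as [roll, pitch, yaw] about the fixed x, y, z axes, in that order (R = Rz(yaw) Ry(pitch) Rx(roll)).
In Python, from plant import ctrl, snapshot gives the robot as it stands.
- The arm moves only by the shell command python3 -m pendant 'ROWS'. ROWS is JSON, a list of rows, each a list of 7 numbers: the shift along the tool's x, y, z in m, then the turn, a rotation vector about the tool's x, y, z in rad, then the opening, from -1 (shut) to 1 (fully open), so that 0 is half open. In form: [[x, y, z, ax, ay, az, jaw], ...]. A call has 1 to 12 rows; each row is the pose to reach, as a shift and turn from the pose commanded when the call began, along the tool's axes at that moment; what a row does not reach only later rows make up. A row lasts 1/8 s, in which the tool goes at most 62.5 mm and 10.7 degrees, less where a joint would pass 70% of its speed; a pose out of reach is approached as far as the arm can. A call with a gripper value outside its range is refused whole. The fingers move at their own pace and stop on an object; the grip force is fixed at half the most. Time passes only in rows, so rows that repeat a pose let the fingers close. It gives the time, the measured TCP pose, the force and the opening at its end, in the units of the state.
- ctrl.get_obs(): the state, without advancing time (a new reading comes with each control period).
- snapshot(name): name is "scene" or "top" or "wrist"; returns a dict with "image" (400x640x3 uint8, blue, green, red), "mtx" (3x3 intrinsics, pixels), "eye" and "attitude" of the camera in the world; the wrist camera has in their place "tool_from_camera" (4x4, takes a point from camera to tool coordinates, whose origin is the TCP and whose axes are the flange's). Camera axes: x right, y up, looking along -z (the intrinsics and any distortion apply to the point x, -y, -z); pixel columns grow to the right and rows downward; lengths in m; the calibration is good to about 2 mm. A picture is of the moment at which its call begins: read the wrist's pose just before it. There is no depth.
- ctrl.close_job(): hands the job in, once; it reports no verdict.
The state is a dict: "clock": time; "joint_pos": joint angles; "qvel": joint speeds; "tau": joint torques, N m; "tool_pos": TCP position; "orientation": TCP orientation; "force": force on the tool from outside, world axes, zero at the start; "moment": the same for the moment, N m; "opening": finger opening in m.
Only numpy, scipy, OpenCV 4.12 (cv2) and the standard library are available. Lean on these libraries where they do the work, as an engineer would, in place of code of your own. Each camera call takes 0.05 s, during which the arm holds its last target.

### The job

On the architectural model, make the footpath run through without a break: with a closed fingertip, push the swing bridge round until it spans the canal straight from quay to quay, and push the star-finned pavilion round by one of its fins until its entrance ramp meets the end of the path that comes from the bridge. It is a fragile card model: push gently, do not lift either part off its pin, and leave the loose model pieces and desk things where they are. Finish with the hand clear.

Things in the scene. Friction and masses are not known exactly. Their poses are not given: they have to be found in the camera images.
- board: The architectural model's base, 360 (x) by 540 (y) mm, fixed. Origin: centre of its underside, at desk height; z up. The canal is the grey strip along x from y = -225 to +5 mm, water surface 10 mm above the desk. Plywood quays 30 mm above the desk lie on both sides. The footpath is a flush white strip 44 mm wide on both quays at x = 0, along y.
- bridge: White card swing bridge on an upright pivot at board x = 0, y = -110 mm: straight truss span, 220 mm long, 44 mm wide over its flat outer faces. Origin on the pivot at the deck's underside, 24 mm above the desk; x along the span, z up. Same both ways round: it spans the canal when its x axis is parallel to the board's y axis, either end first.
- bridge_mid (a point): Middle of the bridge's deck top, on the pivot. The side trusses (4 mm thick, 212 mm long) rise 34 mm above it, a portal over the pivot 54 mm. The bridge turns freely both ways, over half a turn from any start, friction about 0.3 N at 80 mm from the pivot, and stays where left. It only rests on its pin and could be lifted off, which is not wanted.
- pavilion: White card pavilion on an upright pivot at board x = 0, y = +145 mm. Origin on its axis at the disc's underside, 31 mm above the desk; x towards its entrance ramp, z up. Disc radius 70 mm, 11 mm thick; mast 18 mm thick, top at 71 mm. Turns freely both ways, over half a turn from any start, friction about 0.5 N at 55 mm, stays where left. Only rests on its pin; do not lift it.
- fin_end (a point): Top outer corner of one of the pavilion's five radial fins, the one opposite the ramp, 67 mm from the axis, 51 mm above the disc's underside. Fins are upright, 4 mm thick, at 36, 108, 180, 252 and 324 degrees anticlockwise from the pavilion's x axis, from the mast to 67 mm radius; top at 51 mm beyond 37 mm radius, 66 mm inside that.
- ramp_tip (a point): Middle of the outer edge of the pavilion's ramp, 100 mm from the axis, 4 mm above the disc's underside. The ramp is a flat tongue, 30 mm wide and 8 mm thick, that sticks out between two fins.
- path_end (a point): The point on the board, at board x = 0, y = +45 mm, where the footpath from the bridge ends in front of the pavilion; the ramp tip belongs here.
- house: Loose white card house with a gable roof, 38 by 50 mm, 50 mm high, on the quay beside the pavilion. Origin under its centre. Leave alone.
- tower: Loose white tiered round tower, 36 mm across, 74 mm high, on the quay beside the pavilion. Origin under its centre. Leave alone.
- tree: Loose cork model tree, cone 34 mm across, 72 mm high, on the quay beside the pavilion. Origin under its centre. Leave alone.
- boat: Loose white model boat, about 53 by 18 mm, 22 mm high, lying on the canal beside the bridge's sweep. Origin under its centre. Leave alone.
- tape: Loose brown roll of tape, 90 mm across, 24 mm high, on the desk to the left of the model. Origin under its centre. Leave alone.
- mug: Loose white mug, 80 mm across, 92 mm high, on the desk to the left of the model. Origin under its centre. Leave alone.
- notes: Loose yellow note pad, 76 by 76 by 16 mm, on the desk to the right of the model. Origin under its centre. Leave alone.
- sandblock: Loose cork sanding block, 100 by 55 by 30 mm, on the desk to the right of the model. Origin under its centre. Leave alone.

How it is judged:
By the outcome, as a careful person would: the job done as asked, in the order asked, and still so for the second after the job is handed in, with the robot touching nothing.
It also fails if it takes over 61 s, if anything falls off the work surface, if the arm or the gripper's body presses on something with over 40 N, if the wrist force passes 120 N, or if a joint passes its speed limit or range.

## Working session

There is one attempt and no reset: what is moved stays moved. The work goes in short steps, Python scripts to look and compute and a shell command to move; the robot and the scene stay as the last step left them, time stands still between calls to the robot, and variables do not carry over. Pictures are saved under pics/ and viewed, and the job is handed in when it is done.

```bash
ls; mkdir -p pics; python3 - <<'E'
from plant import ctrl,snapshot
import cv2
print(ctrl.get_obs())
for n in("scene","top","wrist"):
    s=snapshot(n);cv2.imwrite(f"pics/{n}0.png",s["image"])
    print(n,{k:v for k,v in s.items() if k!="image"})
E
```

```text
pics
{'clock': 0.0, 'joint_pos': array([ 8.92143826e+01,  2.05899091e+01,  6.34389990e-01, -1.92061524e-02,
       -7.01360517e+01, -1.65088118e+01]), 'qvel': array([-0.03461584, -0.06136979, -0.09124477,  0.04895407, -0.10726163,
        0.13765854]), 'tau': array([ 8.45148634e-05, -5.82722747e+01,  2.93042600e+01,  6.99670047e+00,
        6.81356833e-03, -1.50049505e-04]), 'tool_pos': array([0.2005299 , 0.64401813, 0.22564747]), 'orientation': array([ 1.79907073e+02, -8.71254792e-03, -1.73009625e+01]), 'force': array([-0.1432489, -0.4086215,  0.4741177]), 'moment': array([-0.01042109,  0.02192133,  0.00589322]), 'opening': 0.08718441011853649}
scene {'mtx': array([[458.73899009,   0.        , 319.62272054],
       [  0.        , 458.73899009, 203.25143508],
       [  0.        ,   0.        ,   1.        ]]), 'eye': array([1.15390432, 0.53200905, 1.10346172]), 'attitude': array([ 38.03796619,  -0.90667967, 130.91724712])}
top {'mtx': array([[385.53149046,   0.        , 322.7071352 ],
       [  0.        , 385.53149046, 202.08319324],
       [  0.        ,   0.        ,   1.        ]]), 'eye': array([0.37045009, 0.01675943, 1.33351537]), 'attitude': array([  7.14572917,  -0.26477721, -89.36862882])}
wrist {'mtx': array([[340.65722721,   0.        , 320.6965628 ],
       [  0.        , 340.65722721, 200.68461154],
       [  0.        ,   0.        ,   1.        ]]), 'tool_from_camera': array([[-4.60910765e-05,  9.61700448e-01,  2.74102621e-01,
         7.45897354e-02],
       [ 9.99999994e-01,  7.07754777e-05, -8.01660794e-05,
        -1.04392611e-03],
       [-9.64954984e-05,  2.74102615e-01, -9.61700446e-01,
        -1.58427620e-01],
       [ 0.00000000e+00,  0.00000000e+00,  0.00000000e+00,
         1.00000000e+00]])}
```

View pics/top0.png

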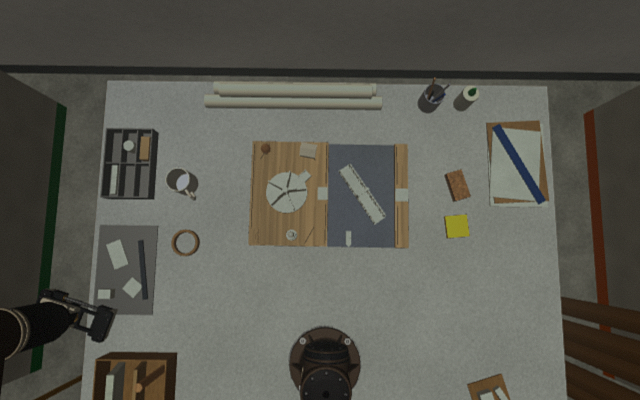

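View pics/scene0.png

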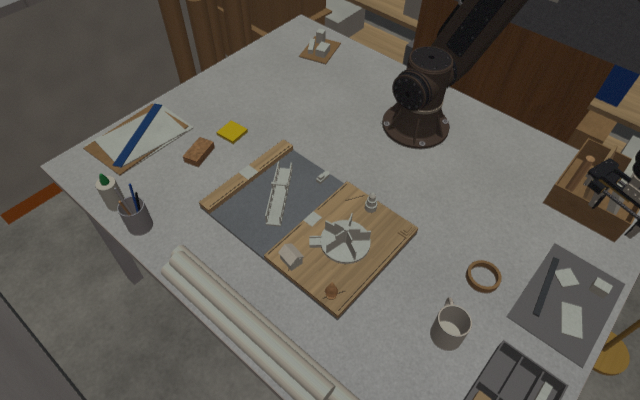

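```bash
cat >h.py <<'E'
import numpy as np,cv2
from scipy.spatial.transform import Rotation as Ro
from plant import ctrl,snapshot
def cam(s):
    if "eye" in s: return s["eye"],Ro.from_euler("xyz",s["attitude"],degrees=True).as_matrix()
def camw(s,o):
    R=Ro.from_euler("xyz",o["orientation"],degrees=True).as_matrix();T=s["tool_from_camera"]
    return o["tool_pos"]+R@T[:3,3],R@T[:3,:3]
def ray(s,uv,z,c=None):
    e,R=c or cam(s);K=s["mtx"]
    d=R@np.array([(uv[0]-K[0,2])/K[0,0],-(uv[1]-K[1,2])/K[1,1],-1.])
    return e+d*(z-e[2])/d[2]
def proj(s,p,c=None):
    e,R=c or cam(s);K=s["mtx"];q=R.T@(np.asarray(p)-e)
    return np.array([K[0,0]*q[0]/-q[2]+K[0,2],K[1,1]*-q[1]/-q[2]+K[1,2]])
def crop(im,x0,y0,x1,y1,f,name):
    cv2.imwrite(name,cv2.resize(im[y0:y1,x0:x1],None,fx=f,fy=f,interpolation=cv2.INTER_CUBIC))
E
python3 - <<'E'
from h import *
im=cv2.imread("pics/top0.png");crop(im,240,130,420,260,4.4,"pics/t1.png")
im=cv2.imread("pics/scene0.png");crop(im,190,130,430,320,3.1,"pics/s1.png")
E
```

```text
(no output)
```

View pics/t1.png

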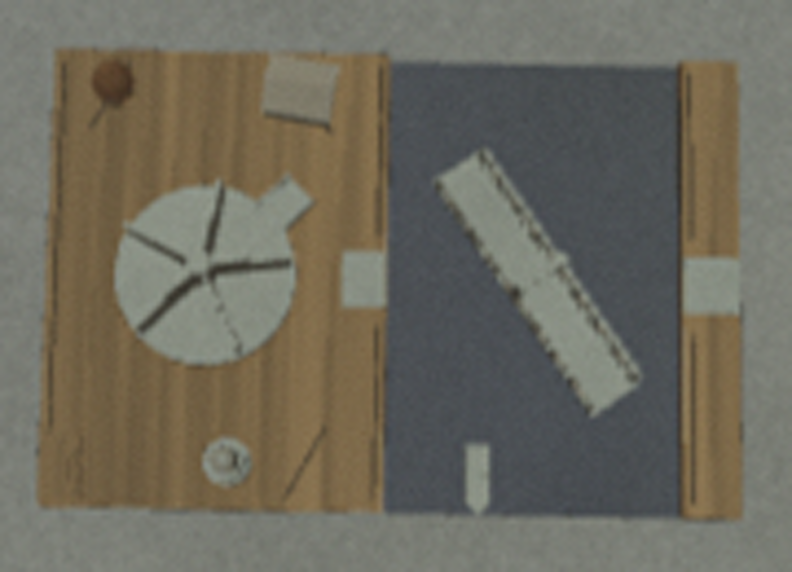

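View pics/s1.png

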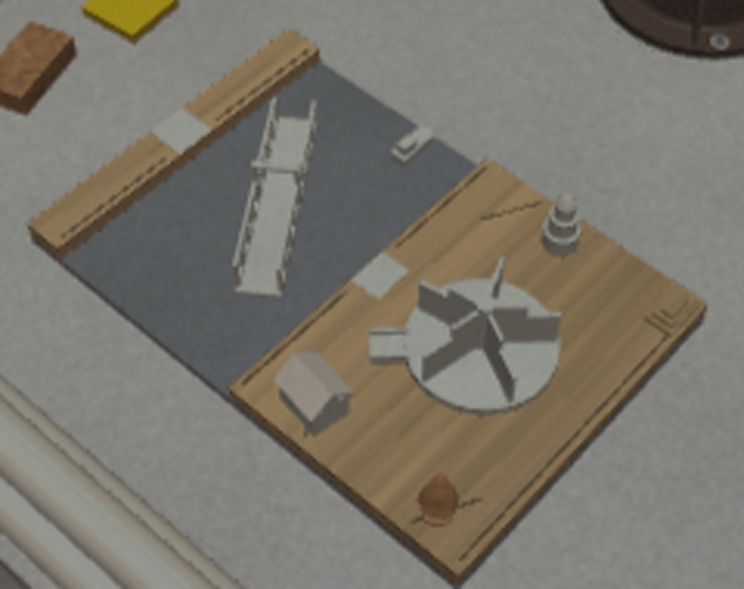

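```bash
cat >meas.py <<'E'
from h import *
def comps(im,lo=-1):
    hsv=cv2.cvtColor(im,cv2.COLOR_BGR2HSV)
    m=((hsv[...,1]<45)&(hsv[...,2]>135)).astype(np.uint8)*255
    return m,hsv
if __name__=="__main__":
    s=snapshot("top");im=s["image"];m,hsv=comps(im)
    for u,v in((322,193),(401,195),(287,205),(360,190),(300,160),(370,230),(420,190)): print((u,v),hsv[v,u])
    cv2.imwrite("pics/m.png",cv2.resize(m[130:260,240:420],None,fx=4.4,fy=4.4,interpolation=0))
E
python3 meas.py
```

```text
(322, 193) [ 48  23 146]
(401, 195) [ 48  21 145]
(287, 205) [ 46  20 142]
(360, 190) [ 45  22 142]
(300, 160) [ 18 104 120]
(370, 230) [105  25  81]
(420, 190) [ 39  14 131]
```

View pics/m.png

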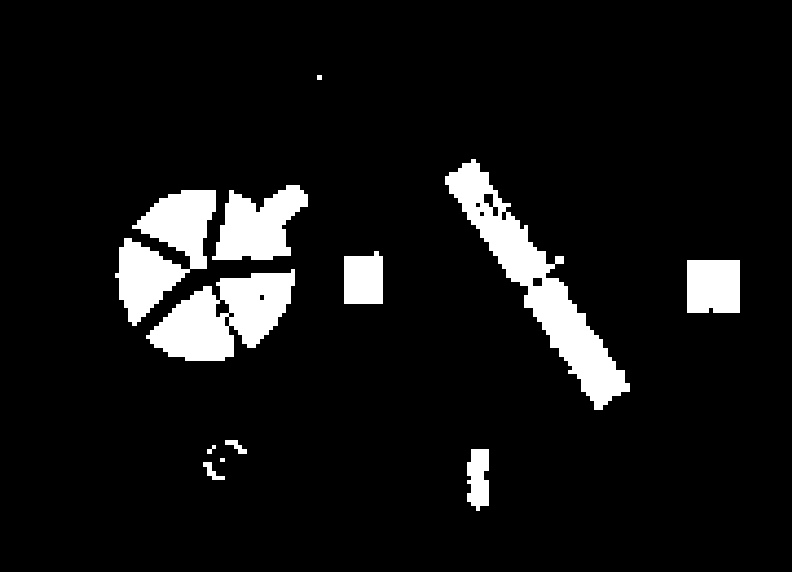

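```bash
cat >pose.py <<'E'
from h import *
from meas import comps
def board(n="top",box=((315,187,332,200),(393,185,412,204))):
    s=snapshot(n);im=s["image"];m,_=comps(im)
    P=[]
    for x0,y0,x1,y1 in box:
        ys,xs=np.nonzero(m[y0:y1,x0:x1]);P.append(ray(s,(xs.mean()+x0,ys.mean()+y0),.03))
    return s,m,P
def toworld(P,b):  # board xy->world
    d=P[0][:2]-P[1][:2];L=np.hypot(*d);ey=d/L;ex=np.array([ey[1],-ey[0]])
    c=(P[0][:2]+P[1][:2])/2-ey*(.025-.2475)/2
    return c+ex*b[0]+ey*b[1]
if __name__=="__main__":
    s,m,P=board();print(P,np.linalg.norm(P[0]-P[1]))
    d=P[0]-P[1];print("board yaw",np.degrees(np.arctan2(-d[0],d[1])))
    for n,b in(("orig",(0,0)),("bridge",(0,-.11)),("pav",(0,.145)),("pathend",(0,.045))):print(n,toworld(P,b))
    n,l,st,c=cv2.connectedComponentsWithStats(m)
    for i in range(1,n):
        if st[i,4]>300 and 240<c[i,0]<420 and 130<c[i,1]<250: print(i,st[i],c[i])
    i=l[200,375]
    ys,xs=np.nonzero(l[130:260,240:420]==i)
    W=np.array([ray(s,(x+240,y+130),.032)[:2] for x,y in zip(xs,ys)])
    w,V=np.linalg.eigh(np.cov(W.T));print("bridge c",W.mean(0),"dir",np.degrees(np.arctan2(V[1,1],V[0,1])),np.ptp(W@V[:,1]))
    print("fin ramp tip", ray(s,(240+300/4.4,130+196/4.4),.035))
E
python3 pose.py; python3 - <<'E'
from pose import *
s=snapshot("scene")
# same points in scene image: patches
for uv in((190+183/3.1,130+131/3.1),(190+380/3.1,130+275/3.1)):print(ray(s,uv,.03))
E
```

```text
[array([0.56559425, 0.01520114, 0.03      ]), array([ 0.56331437, -0.25656466,  0.03      ])] 0.2717753633146152
board yaw -0.48065141203619355
orig [ 0.56538757 -0.00943568]
bridge [ 0.5644648  -0.11943181]
pav [0.56660395 0.13555922]
pathend [0.56576507 0.03556274]
18 [341 166  42  57 542] [361.93726937 194.49630996]
24 [266 173  23  31 373] [276.6461126  186.14745308]
37 [273 191  34  21 408] [290.37990196 201.53186275]
bridge c [ 0.56163038 -0.01291485] dir 91.37836979794318 0.623712080284831
fin ramp tip [0.62776005 0.06334055 0.035     ]
[ 0.56175249 -0.25091433  0.03      ]
[0.56454485 0.01668563 0.03      ]
```

```bash
python3 -m pendant '[[0,0,0,0,0,0,-1],[0,0,0,0,0,0,-1],[0,0,0,0,0,0,-1],[0,0,0,0,0,0,-1],[0,0,0,0,0,0,-1],[0,0,0,0,0,0,-1]]'
python3 - <<'E'
from h import *
s=snapshot("wrist");cv2.imwrite("pics/w1.png",s["image"])
from pose import *
s,m,P=board()
n,l,st,c=cv2.connectedComponentsWithStats(m)
i=np.argmax([0 if not(340<c[k,0]<380 and 180<c[k,1]<210) else st[k,4] for k in range(n)])
ys,xs=np.nonzero(l==i)
W=np.array([ray(s,(x,y),.032)[:2] for x,y in zip(xs,ys)])
w,V=np.linalg.eigh(np.cov(W.T));print("bridge c",W.mean(0),"dir",np.degrees(np.arctan2(V[1,1],V[0,1])),np.ptp(W@V[:,1]),np.ptp(W@V[:,0]))
for b in((-118/1e3,-.06),):print(toworld(P,b))
print("boat",ray(s,(240+478/4.4,130+445/4.4),.02),"tower",ray(s,(240+227/4.4,130+460/4.4),.1),"house",ray(s,(240+300/4.4,130+92/4.4),.07),"tree",ray(s,(240+112/4.4,130+80/4.4),.08))
print(ctrl.get_obs()["opening"],ctrl.get_obs()["clock"])
E
```

```text
clock: 1.05
tool_pos: [0.2006, 0.6445, 0.2265]
orientation: [180.0, 0.0, -17.3]
force: [-0.3, -0.0, -0.1]
opening: 0.0333
bridge c [ 0.56139519 -0.12097366] dir -145.96634971751396 0.21430904940784873 0.04454153673128336
[ 0.44674732 -0.06847991]
boat [ 0.43657821 -0.07681671  0.02      ] tower [0.41964629 0.11086023 0.1       ] house [0.70153781 0.06335274 0.07      ] tree [0.70649082 0.20550569 0.08      ]
0.024953686575945426 1.15
```

View pics/w1.png

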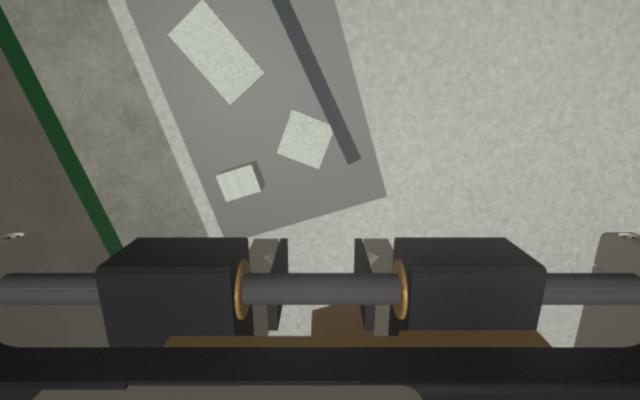

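```bash
python3 -m pendant '[[0.05,0.037,0,0,0,0.15,-1],[0.1,0.074,0,0,0,0.3,-1],[0.15,0.11,0,0,0,0.45,-1],[0.2,0.148,0,0,0,0.6,-1],[0.25,0.185,0,0,0,0.75,-1],[0.3,0.22,0,0,0,0.9,-1],[0.34,0.255,0,0,0,1.05,-1],[0.37,0.31,0,0,0,1.2,-1],[0.39,0.36,0,0,0,1.35,-1],[0.41,0.41,0,0,0,1.5,-1],[0.43,0.46,0,0,0,1.65,-1],[0.445,0.51,0,0,0,1.8,-1]]'
python3 - <<'E'
from h import *
o=ctrl.get_obs();print(o["joint_pos"],o["tool_pos"],o["orientation"])
E
```

```text
clock: 2.65
tool_pos: [0.474, 0.0236, 0.2269]
orientation: [-180.0, 0.0, -120.7]
force: [1.4, -0.1, 0.7]
opening: 0.0003
[ 2.66916422e+01  1.26301694e+00 -2.36547146e+01  1.00721072e-02
 -6.50317030e+01 -5.73973146e+01] [0.47398087 0.02355689 0.22692124] [-1.79965060e+02  3.76756608e-02 -1.20701413e+02]
```

```bash
cat >>h.py <<'E'
def delta(xyz,yaw=None,o=None):
    o=o or ctrl.get_obs()
    R=Ro.from_euler("xyz",o["orientation"],degrees=True)
    d=R.inv().apply(np.array(xyz)-o["tool_pos"])
    r=[0,0,0] if yaw is None else (R.inv()*Ro.from_euler("xyz",[180,0,yaw],degrees=True)).as_rotvec()
    return np.round(d,4),np.round(r,3)
E
python3 - <<'E'
from h import *
print(delta([.4756,-.1066,.11],-146))
E
```

```text
(array([ 0.1112, -0.0678,  0.1169]), array([-0.   ,  0.001,  0.442]))
```

```bash
python3 -m pendant '[[0.03,-0.018,0,0,0,0.15,-1],[0.07,-0.04,0.02,0,0,0.3,-1],[0.111,-0.068,0.05,0,0,0.44,-1],[0.111,-0.068,0.09,0,0,0.44,-1],[0.111,-0.068,0.117,0,0,0.44,-1],[0.111,-0.068,0.117,0,0,0.44,-1],[0.111,-0.068,0.117,0,0,0.44,-1]]'
python3 - <<'E'
from h import *
o=ctrl.get_obs();print(o["joint_pos"],o["tool_pos"],o["orientation"])
s=snapshot("wrist");cv2.imwrite("pics/w2.png",s["image"])
s=snapshot("top");crop(s["image"],240,130,420,260,4.4,"pics/t2.png")
print(delta([.4756,-.1066,.042],-146))
E
```

```text
clock: 3.52
tool_pos: [0.4772, -0.1048, 0.1107]
orientation: [-179.9, 0.1, -145.6]
force: [0.8, 0.2, 0.7]
opening: 0.0003
[ 1.07517438e+01  9.41556880e+00 -3.15018343e+01  3.41586622e-02
 -4.90084237e+01 -6.63684618e+01] [ 0.47722907 -0.10478058  0.11069659] [-1.79946622e+02  5.76016244e-02 -1.45594302e+02]
(array([ 0.0028, -0.0005,  0.069 ]), array([-0.001,  0.002,  0.007]))
```

View pics/w2.png

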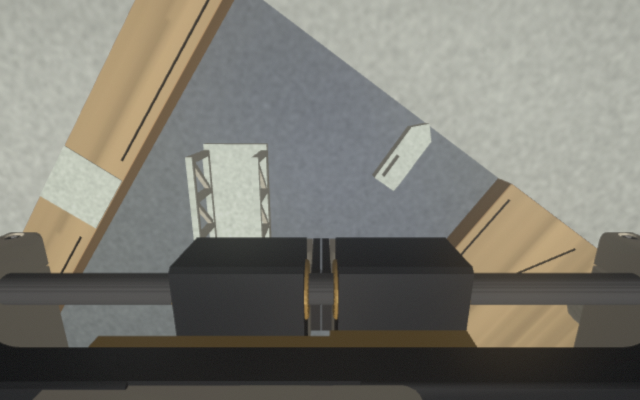

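View pics/t2.png

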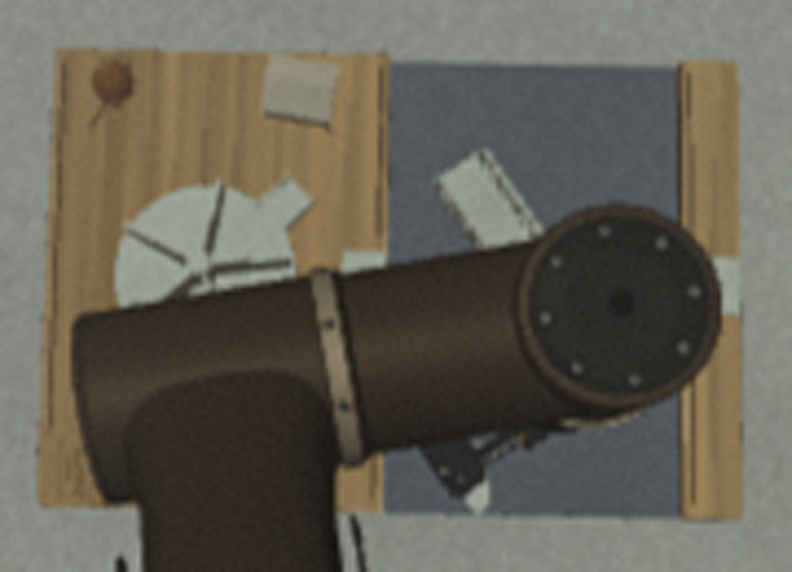

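```bash
python3 -m pendant '[[0.001,0,0.02,0,0,0,-1],[0.001,0,0.04,0,0,0,-1],[0.002,0,0.06,0,0,0,-1],[0.002,0,0.069,0,0,0,-1],[0.002,0,0.069,0,0,0,-1],[0.002,0,0.069,0,0,0,-1]]'
python3 - <<'E'
from h import *
o=ctrl.get_obs();print(o["joint_pos"],o["tool_pos"],o["orientation"])
s=snapshot("wrist");cv2.imwrite("pics/w3.png",s["image"])
s=snapshot("scene");print(proj(s,o["tool_pos"]));crop(s["image"],220,110,380,230,5,"pics/s3.png")
E
```

```text
clock: 4.38
tool_pos: [0.4755, -0.1059, 0.0415]
orientation: [-180.0, 0.1, -145.6]
force: [-0.2, -1.1, 0.7]
opening: 0.0004
[ 1.06360996e+01  1.49910778e+01 -3.60435035e+01  1.72077262e-02
 -3.88815007e+01 -6.62675796e+01] [ 0.4754701  -0.10593347  0.04145996] [-1.79956320e+02  7.24651449e-02 -1.45618065e+02]
[301.87733564 177.56007784]
```

View pics/w3.png

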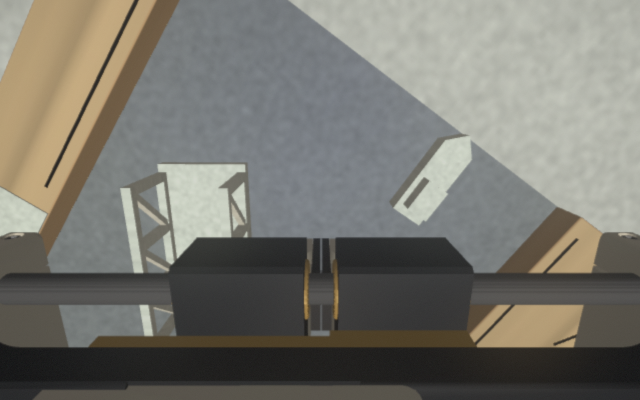

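View pics/s3.png

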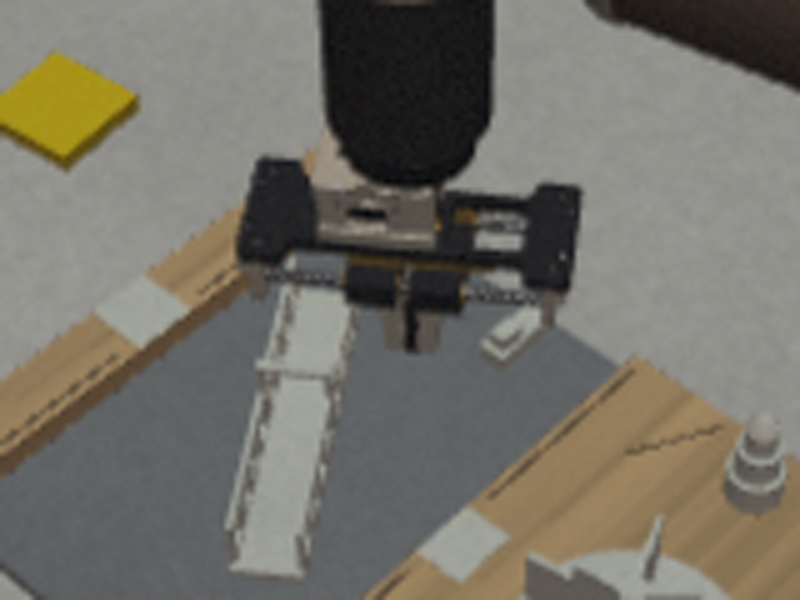

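```bash
cat >>h.py <<'E'
def arc(ths,offs,r,piv,z,o=None):
    o=o or ctrl.get_obs()
    for t,f in zip(ths,offs):
        a=np.radians(t);u=np.array([np.cos(a),np.sin(a)]);n=np.array([np.sin(a),-np.cos(a)])
        p=np.array(piv)+r*u+f*n
        d,rv=delta([*p,z],t,o);print(t,f,d,rv)
E
python3 - <<'E'
from h import *
o=ctrl.get_obs();piv=(.5635,-.1200)
a=np.radians(-145.6);print((o["tool_pos"][:2]-piv)@[np.sin(a),-np.cos(a)])
arc([-146,-146,-146,-146,-142,-138,-134,-130,-126,-122,-118,-114],[.052,.045,.040,.037]+[.037]*8,.065,piv,.042)
E
```

```text
0.06140821284482705
-146 0.052 [-0.0002 -0.009  -0.0006] [-0.001  0.001  0.007]
-146 0.045 [-0.0001 -0.016  -0.0006] [-0.001  0.001  0.007]
-146 0.04 [-0.0001 -0.021  -0.0006] [-0.001  0.001  0.007]
-146 0.037 [-0.0001 -0.024  -0.0006] [-0.001  0.001  0.007]
-142 0.037 [ 0.0024 -0.0286 -0.0006] [-0.001  0.001 -0.063]
-138 0.037 [ 0.0045 -0.0333 -0.0006] [-0.001  0.001 -0.133]
-134 0.037 [ 0.0063 -0.0382 -0.0006] [-0.001  0.001 -0.203]
-130 0.037 [ 0.0078 -0.0433 -0.0006] [-0.001  0.001 -0.273]
-126 0.037 [ 0.0088 -0.0484 -0.0006] [-0.001  0.001 -0.343]
-122 0.037 [ 0.0096 -0.0535 -0.0006] [-0.001  0.001 -0.412]
-118 0.037 [ 0.0099 -0.0587 -0.0006] [-0.001  0.001 -0.482]
-114 0.037 [ 0.0099 -0.064  -0.0006] [-0.001  0.001 -0.552]
```

```bash
python3 -m pendant '[[0,-0.008,0,0,0,0,-1],[0,-0.014,0,0,0,0,-1],[0,-0.019,0,0,0,0,-1],[0,-0.024,0,0,0,0,-1],[0.0024,-0.0286,0,0,0,-0.063,-1],[0.0045,-0.0333,0,0,0,-0.133,-1],[0.0063,-0.0382,0,0,0,-0.203,-1],[0.0078,-0.0433,0,0,0,-0.273,-1],[0.0088,-0.0484,0,0,0,-0.343,-1],[0.0088,-0.0484,0,0,0,-0.343,-1],[0.0088,-0.0484,0,0,0,-0.343,-1]]'
python3 - <<'E'
from h import *
o=ctrl.get_obs();print(o["tool_pos"],o["orientation"])
s=snapshot("wrist");cv2.imwrite("pics/w4.png",s["image"])
s=snapshot("scene");crop(s["image"],220,110,380,230,5,"pics/s4.png")
E
```

```text
clock: 5.85
tool_pos: [0.4946, -0.151, 0.0405]
orientation: [180.0, -0.0, -126.1]
force: [0.7, -0.7, -0.5]
opening: 0.0003
[ 0.49464819 -0.15096122  0.0404612 ] [ 1.79988159e+02 -5.88546861e-03 -1.26081111e+02]
```

View pics/w4.png

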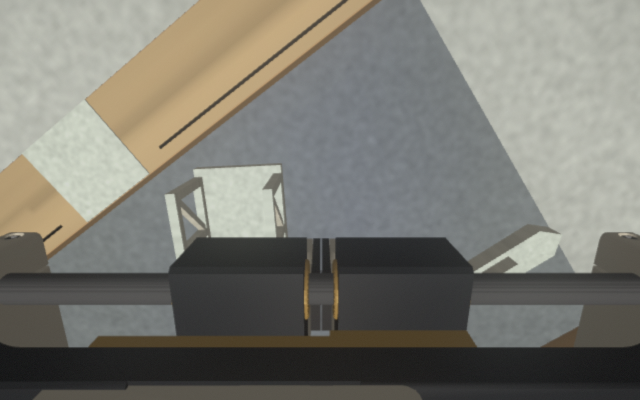

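View pics/s4.png

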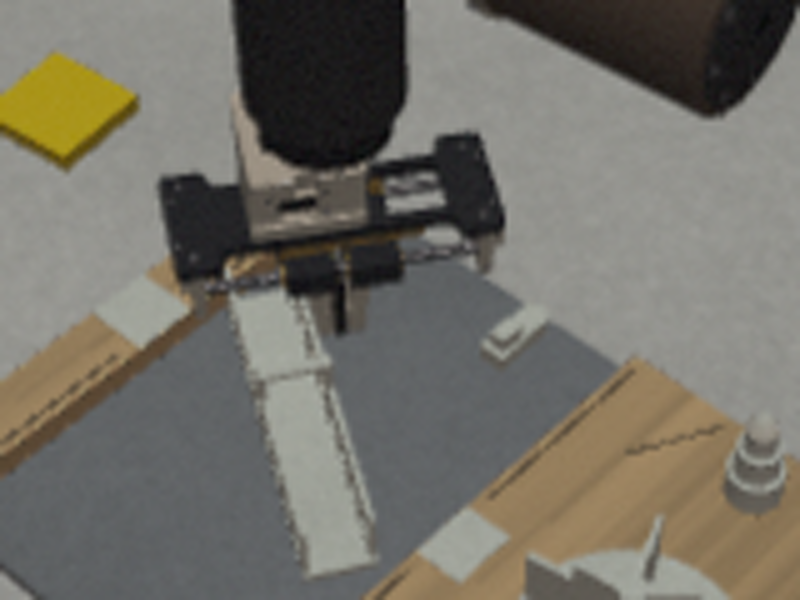

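```bash
cat >>h.py <<'E'
def ang(s,o,a,b,z):
    c=camw(s,o);p,q=ray(s,a,z,c),ray(s,b,z,c);d=q-p
    return np.round(p,4),np.round(q,4),np.linalg.norm(d),np.degrees(np.arctan2(d[1],d[0]))
E
python3 - <<'E'
from h import *
o=ctrl.get_obs();s=snapshot("wrist")
print(ang(s,o,(193,170),(281,165),.030))
print(ang(s,o,(160,147),(345,0),.030),"quay groove?")
print(ang(s,o,(147,172),(86,101),.030),"path edge")
E
```

```text
(array([ 0.523 , -0.2217,  0.03  ]), array([ 0.4857, -0.1976,  0.03  ]), np.float64(0.04440208724173461), np.float64(147.23850972027495))
(array([ 0.5284, -0.2398,  0.03  ]), array([ 0.4176, -0.2391,  0.03  ]), np.float64(0.11083071908930638), np.float64(179.6211317288455)) quay groove?
(array([ 0.5424, -0.2345,  0.03  ]), array([ 0.5418, -0.2765,  0.03  ]), np.float64(0.04202080202117881), np.float64(-90.7975359619366)) path edge
```

```bash
python3 - <<'E'
from h import *
arc([-123,-119,-115,-111,-107,-103,-99,-96,-94],[.04]*9,.065,(.564,-.1185),.042)
E
```

```text
-123 0.04 [ 0.0001 -0.0005 -0.0014] [ 0.    -0.    -0.053]
-119 0.04 [ 0.0025 -0.0053 -0.0014] [ 0.    -0.    -0.122]
-115 0.04 [ 0.0045 -0.0102 -0.0014] [ 0.    -0.    -0.192]
-111 0.04 [ 0.0062 -0.0152 -0.0014] [ 0.    -0.    -0.262]
-107 0.04 [ 0.0076 -0.0204 -0.0014] [ 0.    -0.    -0.332]
-103 0.04 [ 0.0085 -0.0256 -0.0014] [ 0.    -0.    -0.402]
-99 0.04 [ 0.0092 -0.0309 -0.0014] [ 0.    -0.    -0.472]
-96 0.04 [ 0.0094 -0.0349 -0.0014] [ 0.    -0.    -0.524]
-94 0.04 [ 0.0094 -0.0376 -0.0014] [ 0.    -0.    -0.559]
```

```bash
python3 -m pendant '[[0,-0.0005,-0.001,0,0,-0.053,-1],[0.0025,-0.0053,-0.001,0,0,-0.122,-1],[0.0045,-0.0102,-0.001,0,0,-0.192,-1],[0.0062,-0.0152,-0.001,0,0,-0.262,-1],[0.0076,-0.0204,-0.001,0,0,-0.332,-1],[0.0085,-0.0256,-0.001,0,0,-0.402,-1],[0.0092,-0.0309,-0.001,0,0,-0.472,-1],[0.0094,-0.0349,-0.001,0,0,-0.524,-1],[0.0094,-0.0349,-0.001,0,0,-0.524,-1],[0.0094,-0.0349,-0.001,0,0,-0.524,-1]]'
python3 - <<'E'
from h import *
o=ctrl.get_obs();print(o["tool_pos"],o["orientation"])
s=snapshot("wrist");cv2.imwrite("pics/w5.png",s["image"])
E
```

```text
clock: 7.25
tool_pos: [0.5173, -0.1789, 0.0415]
orientation: [180.0, 0.0, -96.0]
force: [-0.1, 0.5, -0.2]
opening: 0.0004
[ 0.51733893 -0.17889789  0.04152439] [ 1.79993071e+02  2.32490342e-03 -9.60304084e+01]
```

View pics/w5.png

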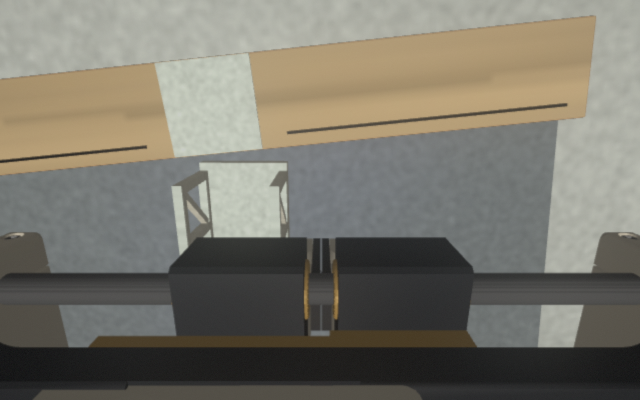

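```bash
python3 - <<'E'
from h import *
o=ctrl.get_obs();s=snapshot("wrist");im=s["image"];crop(im,150,40,310,180,5,"pics/w5c.png")
print(ang(s,o,(200,163),(287,162),.030))
print(ang(s,o,(155,63),(249,53),.030));print(ang(s,o,(175,157),(155,63),.030));print(ang(s,o,(262,149),(249,53),.030))
print(ang(s,o,(0,161),(567,104),.030))
E
```

```text
(array([ 0.5739, -0.2294,  0.03  ]), array([ 0.5303, -0.2253,  0.03  ]), np.float64(0.04376678566641869), np.float64(174.64204180407094))
(array([ 0.5853, -0.2778,  0.03  ]), array([ 0.5411, -0.2775,  0.03  ]), np.float64(0.04418248314112315), np.float64(179.57549599980555))
(array([ 0.5857, -0.2337,  0.03  ]), array([ 0.5853, -0.2778,  0.03  ]), np.float64(0.04406053199214355), np.float64(-90.59498175449737))
(array([ 0.5418, -0.2331,  0.03  ]), array([ 0.5411, -0.2775,  0.03  ]), np.float64(0.044354594312914684), np.float64(-90.95154306291451))
(array([ 0.6735, -0.241 ,  0.03  ]), array([ 0.393 , -0.2391,  0.03  ]), np.float64(0.2805860635946806), np.float64(179.61154348978863))
```

View pics/w5c.png

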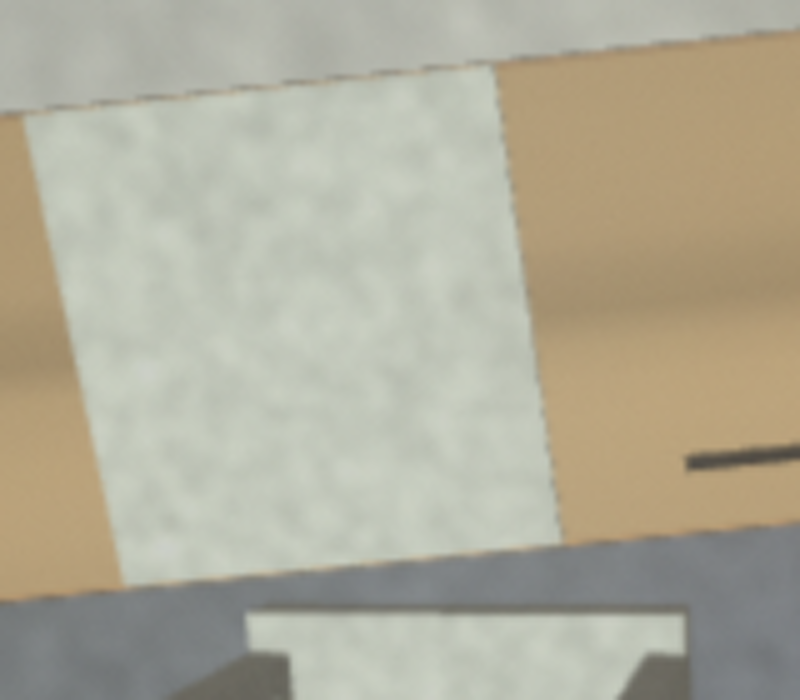

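```bash
python3 - <<'E'
from h import *
arc([-95.5,-93.5,-92,-91],[.04]*9,.065,(.564,-.1185),.042)
E
```

```text
-95.5 0.04 [ 0.0004 -0.0006 -0.0004] [ 0.     0.    -0.009]
-93.5 0.04 [ 0.0017 -0.0029 -0.0004] [ 0.     0.    -0.044]
-92 0.04 [ 0.0027 -0.0047 -0.0004] [ 0.    0.   -0.07]
-91 0.04 [ 0.0033 -0.0059 -0.0004] [ 0.     0.    -0.087]
```

```bash
python3 -m pendant '[[0.0004,-0.0012,0,0,0,-0.018,-1],[0.001,-0.0025,0,0,0,-0.036,-1],[0.0017,-0.0036,0,0,0,-0.054,-1],[0.0025,-0.0048,0,0,0,-0.072,-1],[0.0033,-0.0059,0,0,0,-0.087,-1],[0.0033,-0.0059,0,0,0,-0.087,-1],[0.0033,-0.0059,0,0,0,-0.087,-1]]'
python3 - <<'E'
from h import *
o=ctrl.get_obs();print(o["tool_pos"],o["orientation"])
s=snapshot("wrist");im=s["image"];cv2.imwrite("pics/w6.png",s["image"]);crop(im,150,40,310,180,5,"pics/w6c.png")
E
```

```text
clock: 8.22
tool_pos: [0.5231, -0.183, 0.0416]
orientation: [-180.0, -0.0, -91.0]
force: [0.1, -0.3, -0.9]
opening: 0.0007
[ 0.52309324 -0.18298526  0.04158566] [-1.79990802e+02 -3.13156756e-04 -9.09870228e+01]
```

View pics/w6c.png

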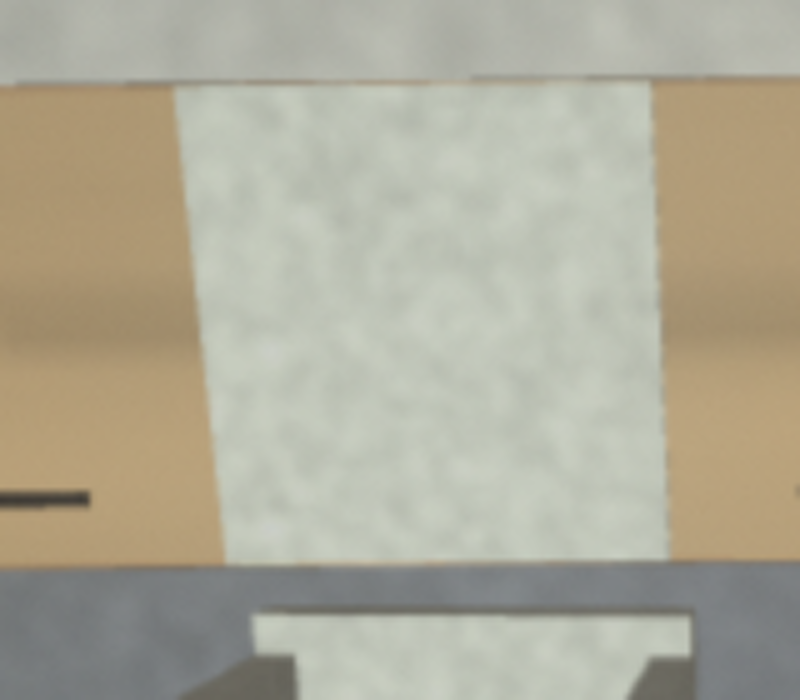

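```bash
python3 - <<'E'
from h import *
print(delta([.565,-.085,.32]))
E
python3 -m pendant '[[0,0.008,0,0,0,0,-1],[0,0.018,0,0,0,0,-1],[0,0.022,-0.03,0,0,0,-1],[0,0.022,-0.08,0,0,0,-1],[-0.03,0.01,-0.13,0,0,0,-1],[-0.06,-0.01,-0.18,0,0,0,-1],[-0.09,-0.03,-0.23,0,0,0,-1],[-0.097,-0.043,-0.278,0,0,0,-1],[-0.097,-0.043,-0.278,0,0,0,-1],[-0.097,-0.043,-0.278,0,0,0,-1],[-0.097,-0.043,-0.278,0,0,0,-1]]'
python3 - <<'E'
from h import *
o=ctrl.get_obs();print(o["tool_pos"],o["orientation"])
s=snapshot("wrist");cv2.imwrite("pics/w7.png",s["image"])
E
```

```text
(array([-0.0987, -0.0403, -0.2784]), array([0, 0, 0]))
clock: 9.65
tool_pos: [0.5665, -0.087, 0.3182]
orientation: [179.9, -0.0, -91.0]
force: [-0.3, -0.7, -0.7]
opening: 0.0004
[ 0.5665478  -0.08700714  0.31822949] [ 1.79868611e+02 -7.85014707e-03 -9.09999684e+01]
```

View pics/w7.png

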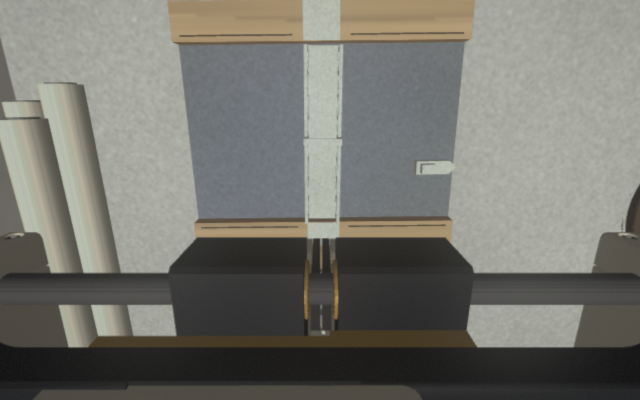

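```bash
python3 - <<'E'
from h import *
im=cv2.imread("pics/w7.png")
a=cv2.resize(im[10:70,290:355],None,fx=9,fy=9,interpolation=cv2.INTER_CUBIC);b=cv2.resize(im[185:240,290:355],None,fx=9,fy=9,interpolation=cv2.INTER_CUBIC)
h=min(a.shape[0],b.shape[0]);cv2.imwrite("pics/w7c.png",cv2.resize(np.hstack([a[:h],b[:h]]),None,fx=.68,fy=1))
E
```

```text
(no output)
```

View pics/w7c.png

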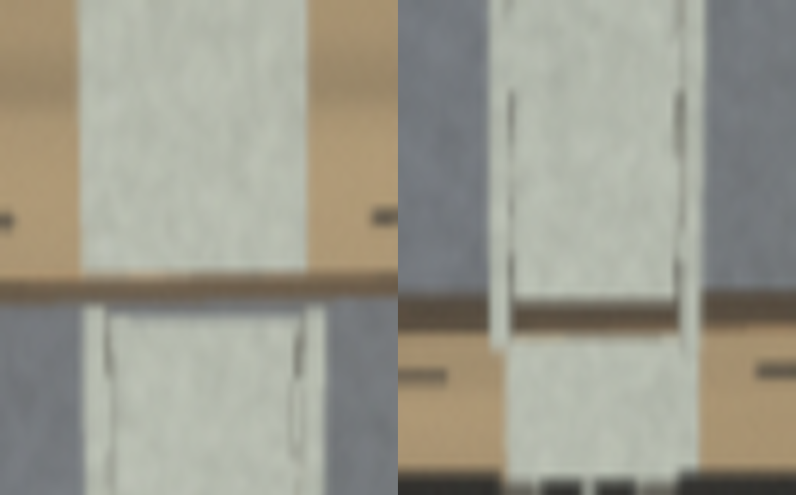

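```bash
cat >fit.py <<'E'
from h import *
# pts: (u,v) list pairs; prints bridge/board angle
def line(s,o,top,bot,z):
    c=camw(s,o);p,q=ray(s,top,z,c),ray(s,bot,z,c);d=q-p
    return p.round(4),q.round(4),np.degrees(np.arctan2(d[1],d[0])).round(2)
E
python3 - <<'E'
from fit import *
o=ctrl.get_obs();s=snapshot("wrist")
print(line(s,o,(323.4,45),(322.4,222),.064))
print(line(s,o,(321.8,39),(323.4,224),.03))
c=camw(s,o)
# groove ends / quay edges for yaw
print(line(s,o,(181,36),(294,36.5),.03)[2],)
im=s["image"].astype(float)
g=cv2.cvtColor(s["image"],cv2.COLOR_BGR2LAB).astype(float)
# quay->canal boundary by b channel across columns
for cols in (range(195,300,5),range(350,455,5)):
    pts=[]
    for u in cols:
        b=g[25:60,u,2]; pts.append((u,25+np.argmin(np.diff(cv2.GaussianBlur(b.reshape(-1,1),(1,5),0).ravel()))+.5))
    print(np.array(pts)[[0,-1]],np.polyfit(*np.array(pts).T,1))
E
```

```text
(array([ 0.5617, -0.223 ,  0.064 ]), array([ 0.5662, -0.0142,  0.064 ]), np.float64(88.77))
(array([ 0.5631, -0.2349,  0.03  ]), array([0.5648, 0.0008, 0.03  ]), np.float64(89.59))
178.79
[[195.   44.5]
 [295.   42.5]] [-9.61038961e-03  4.59497835e+01]
[[350.   42.5]
 [450.   41.5]] [-1.27272727e-02  4.69242424e+01]
```

```bash
python3 -m pendant '[[0.03,0.02,0.05,0,0,0,-1],[0.06,0.042,0.1,0,0,0,-1],[0.097,0.064,0.15,0,0,0,-1],[0.097,0.064,0.2,0,0,0,-1],[0.097,0.064,0.24,0,0,0,-1],[0.097,0.064,0.265,0,0,0,-1],[0.097,0.064,0.277,0,0,0,-1],[0.097,0.056,0.277,0,0,0,-1],[0.097,0.05,0.277,0,0,0,-1],[0.097,0.046,0.277,0,0,0,-1],[0.097,0.046,0.277,0,0,0,-1]]'
python3 - <<'E'
from h import *
o=ctrl.get_obs();print(o["tool_pos"],o["orientation"]);print(delta([.524,-.183,.042]))
E
```

```text
clock: 11.12
tool_pos: [0.5207, -0.1829, 0.0432]
orientation: [-179.9, -0.0, -91.0]
force: [-0.7, -0.5, 0.0]
opening: 0.0003
[ 0.52074455 -0.18287805  0.04317289] [-1.79929385e+02 -1.05692464e-04 -9.09679738e+01]
(array([ 0.0001, -0.0033,  0.0012]), array([0, 0, 0]))
```

```bash
python3 -m pendant '[[0,-0.0015,0,0,0,0,-1],[0,-0.0025,0,0,0,0,-1],[0,-0.0033,0,0,0,0,-1],[0,-0.0033,0,0,0,0,-1],[0,-0.0033,0,0,0,0,-1]]'
python3 - <<'E'
from h import *
o=ctrl.get_obs();print(o["tool_pos"],o["orientation"])
s=snapshot("wrist");im=s["image"];crop(im,150,40,310,180,5,"pics/w8c.png")
E
```

```text
clock: 11.75
tool_pos: [0.5232, -0.183, 0.0425]
orientation: [180.0, 0.0, -91.0]
force: [-0.3, -0.7, -0.2]
opening: -0.0
[ 0.5232459  -0.18296729  0.04251443] [ 1.79993566e+02  1.22476695e-03 -9.09782852e+01]
```

View pics/w8c.png

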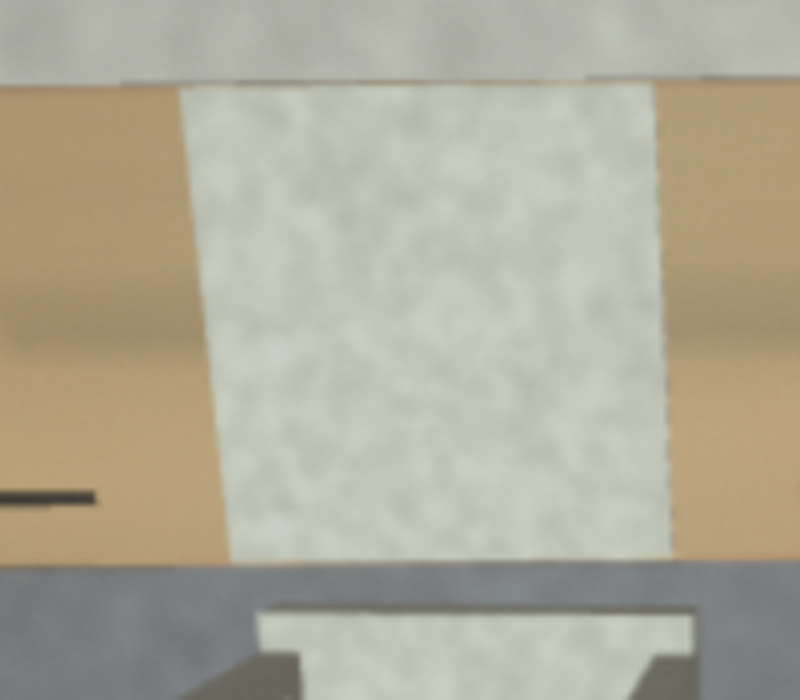

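```bash
python3 -m pendant '[[0,-0.0006,0,0,0,0,-1],[0,-0.0012,0,0,0,0,-1],[0,-0.0012,0,0,0,0,-1],[0,-0.0012,0,0,0,0,-1],[0,-0.0012,0,0,0,0,-1]]'
python3 - <<'E'
from h import *
o=ctrl.get_obs();print(o["tool_pos"],o["orientation"])
s=snapshot("wrist");im=s["image"];crop(im,150,40,310,180,5,"pics/w9c.png")
E
```

```text
clock: 12.42
tool_pos: [0.5245, -0.183, 0.0426]
orientation: [180.0, 0.0, -91.0]
force: [0.0, -0.0, -0.4]
opening: 0.0005
[ 0.52446235 -0.18297765  0.04255338] [ 1.79995682e+02  1.44208557e-03 -9.09758642e+01]
```

View pics/w9c.png

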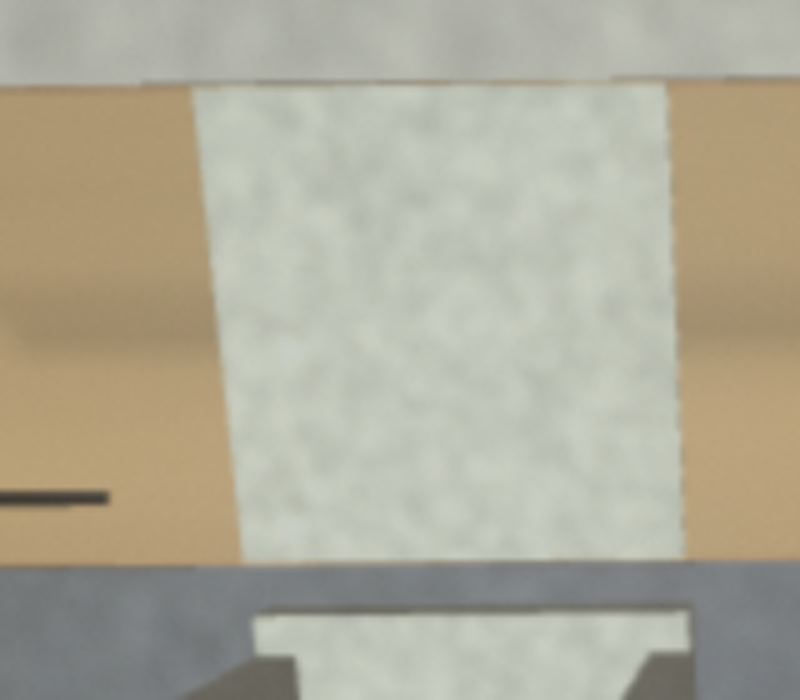

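```bash
python3 -m pendant '[[0,0.008,0,0,0,0,-1],[0,0.018,0,0,0,0,-1],[0,0.022,-0.03,0,0,0,-1],[0,0.022,-0.08,0,0,0,-1],[-0.03,0.01,-0.13,0,0,0,-1],[-0.06,-0.01,-0.18,0,0,0,-1],[-0.09,-0.03,-0.23,0,0,0,-1],[-0.097,-0.04,-0.276,0,0,0,-1],[-0.097,-0.04,-0.276,0,0,0,-1],[-0.097,-0.04,-0.276,0,0,0,-1],[-0.097,-0.04,-0.276,0,0,0,-1]]'
cat > ov.py <<'E'
from fit import *
import sys
o=ctrl.get_obs();s=snapshot("wrist");cv2.imwrite(f"pics/{sys.argv[1]}.png",s["image"]);im=s["image"]
c=camw(s,o)
lab=cv2.cvtColor(im,cv2.COLOR_BGR2LAB).astype(float);g=cv2.cvtColor(im,cv2.COLOR_BGR2GRAY).astype(float)
def edges(ch,v,u0,u1):
    r=cv2.resize(cv2.GaussianBlur(ch,(0,0),.7)[v:v+1,u0:u1],None,fx=10,fy=1,interpolation=cv2.INTER_CUBIC).ravel()
    d=np.abs(np.gradient(r));n=len(d)//2
    f=lambda k:u0+(k+.5)/10-.5
    return f(np.argmax(d[:n-60])),f(n+60+np.argmax(d[n+60:]))
def fit(ch,rows,z):
    E=np.array([edges(ch,v,296,352) for v in rows]);P=[]
    for k in(0,1):
        W=np.array([ray(s,(E[i,k],rows[i]),z,c) for i in range(len(rows))])
        p=np.polyfit(W[:,1],W[:,0],1);r=W[:,0]-np.polyval(p,W[:,1]);ok=abs(r)<.002
        p=np.polyfit(W[ok,1],W[ok,0],1);P.append(p)
        print("  side",k,"angle",90-np.degrees(np.arctan(p[0])),"x at -.119",np.polyval(p,-.119),ok.sum(),len(rows))
print("truss (canal rows) z .064");fit(g,list(range(54,130,2))+list(range(150,212,2)),.064)
print("path z .03");fit(lab[...,2],list(range(3,36,2))+list(range(226,237,2)),.03)
E
python3 ov.py w10
```

```text
clock: 13.85
tool_pos: [0.5651, -0.0869, 0.3172]
orientation: [179.9, -0.0, -91.0]
force: [0.1, 0.4, -0.7]
opening: 0.0002
truss (canal rows) z .064
  side 0 angle 89.52783479078617 x at -.119 0.5864973687947607 69 69
  side 1 angle 89.66422958241525 x at -.119 0.5420960304290263 69 69
path z .03
  side 0 angle 89.5732692049082 x at -.119 0.5866529201430342 23 23
  side 1 angle 89.54300121073821 x at -.119 0.541995597906882 23 23
```

View pics/w10.png

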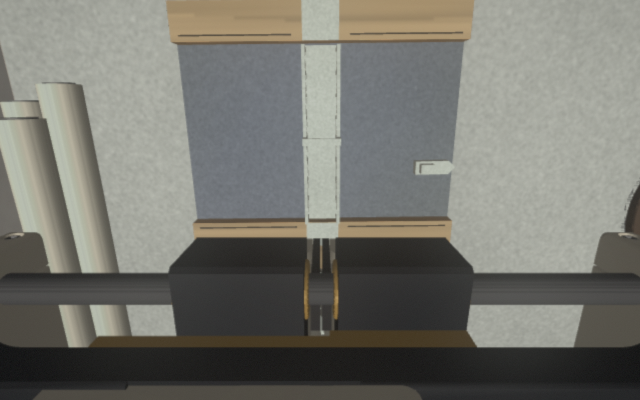

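```bash
python3 -m pendant '[[-0.05,0,0,0,0,0,-1],[-0.1,0,0,0,0,0,-1],[-0.15,0,0,0,0,0,-1],[-0.2,0,0,0,0,0,-1],[-0.245,0,0,0,0,0,-1],[-0.245,0,0,0,0,0,-1],[-0.245,0,0,0,0,0,-1]]'
python3 - <<'E'
from h import *
o=ctrl.get_obs();print(o["tool_pos"],o["orientation"],o["joint_pos"])
s=snapshot("wrist");cv2.imwrite("pics/w11.png",s["image"])
E
```

```text
clock: 14.78
tool_pos: [0.57, 0.158, 0.3178]
orientation: [179.9, -0.1, -91.0]
force: [0.7, -0.1, -0.6]
opening: 0.0005
[0.57003211 0.157959   0.31783586] [ 1.79933639e+02 -5.04347450e-02 -9.09565783e+01] [ 3.44105156e+01  1.01817554e+01 -1.65034472e+00  2.77525907e-03
 -7.82512066e+01 -3.53676902e+01]
```

View pics/w11.png

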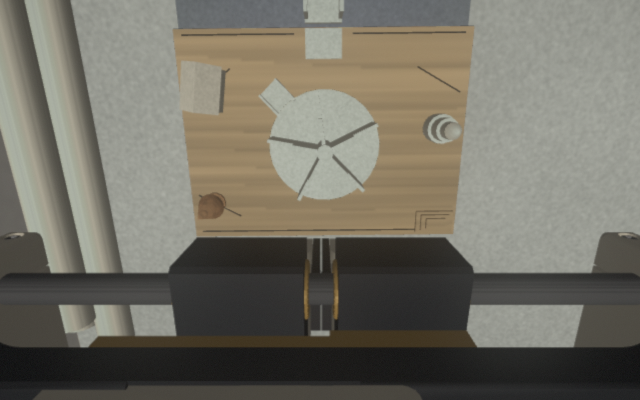

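```bash
python3 - <<'E'
from h import *
o=ctrl.get_obs();s=snapshot("wrist");c=camw(s,o);im=s["image"]
crop(im,240,40,400,220,3.3,"pics/w11c.png")
a,b=ray(s,(260,97),.035,c),ray(s,(276.5,79),.035,c);ax=np.array([.5663,.136])
t=(a+b)/2;d=t[:2]-ax;print(a,b,np.linalg.norm(a-b),t,np.hypot(*d),np.degrees(np.arctan2(d[1],d[0])))
# disc contour: white mask
lab=cv2.cvtColor(im,cv2.COLOR_BGR2LAB);m=(lab[...,2]<138).astype(np.uint8)*255
m[:65]=0;m[215:]=0;m[:,:255]=0;m[:,395:]=0
cs,_=cv2.findContours(m,cv2.RETR_EXTERNAL,cv2.CHAIN_APPROX_NONE);k=max(cs,key=cv2.contourArea)[:,0]
W=np.array([ray(s,p,.042,c)[:2] for p in k]);
dd=np.hypot(*(W-ax).T);sel=dd<.075;A=np.c_[2*W[sel],np.ones(sel.sum())];x=np.linalg.lstsq(A,(W[sel]**2).sum(1),rcond=None)[0]
print("disc centre",x[:2],"R",np.sqrt(x[2]+x[0]**2+x[1]**2))
Wr=np.array([ray(s,p,.035,c)[:2] for p in k]);far=np.hypot(*(Wr-ax).T)>.082
mm=Wr[far].mean(0)-ax;print("ramp dir",np.degrees(np.arctan2(mm[1],mm[0])),far.sum(),dd.max())
E
```

```text
[0.64470591 0.0750119  0.035     ] [0.6231331  0.05431697 0.035     ] 0.029894248524927152 [0.63391951 0.06466444 0.035     ] 0.09829120215794476 -46.531888997220086
disc centre [0.56651928 0.13665446] R 0.06890394304672301
ramp dir -46.04777211525832 43 0.09993898255767406
```

View pics/w11c.png

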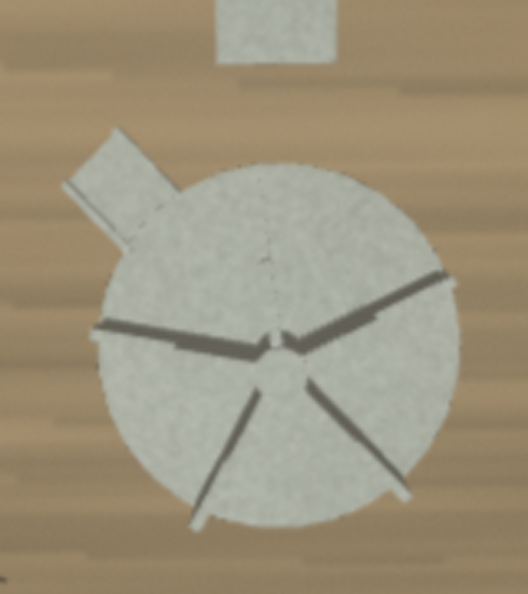

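```bash
python3 - <<'E'
from h import *
arc([-82.3],[-.036],.054,(.5664,.1363),.13);arc([-82.3],[-.036],.054,(.5664,.1363),.058)
E
```

```text
-82.3 -0.036 [ 0.0689 -0.0404  0.1883] [ 0.    -0.    -0.152]
-82.3 -0.036 [ 0.0688 -0.0404  0.2603] [ 0.    -0.    -0.152]
```

```bash
python3 -m pendant '[[0.03,-0.02,0.04,0,0,-0.08,-1],[0.069,-0.04,0.09,0,0,-0.152,-1],[0.069,-0.04,0.14,0,0,-0.152,-1],[0.069,-0.04,0.18,0,0,-0.152,-1],[0.069,-0.04,0.19,0,0,-0.152,-1],[0.069,-0.04,0.19,0,0,-0.152,-1]]'
python3 - <<'E'
from h import *
o=ctrl.get_obs();print(o["tool_pos"],o["orientation"]);arc([-82.3],[-.036],.054,(.5664,.1363),.058)
s=snapshot("wrist");cv2.imwrite("pics/w12.png",s["image"])
s=snapshot("scene");crop(s["image"],250,130,410,250,5,"pics/s12.png")
E
```

```text
clock: 15.62
tool_pos: [0.6096, 0.0881, 0.1292]
orientation: [-180.0, -0.0, -82.3]
force: [1.0, 0.3, 0.7]
opening: 0.0004
[0.60956855 0.08806588 0.12919849] [-1.79986205e+02 -2.46649018e-02 -8.22882357e+01]
-82.3 -0.036 [0.0004 0.0003 0.0712] [-0. -0.  0.]
```

View pics/w12.png

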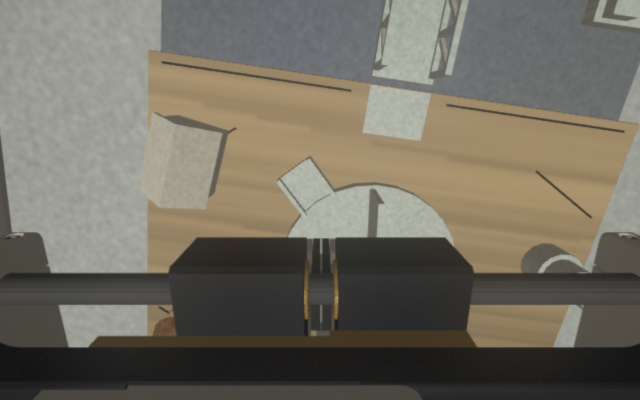

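View pics/s12.png

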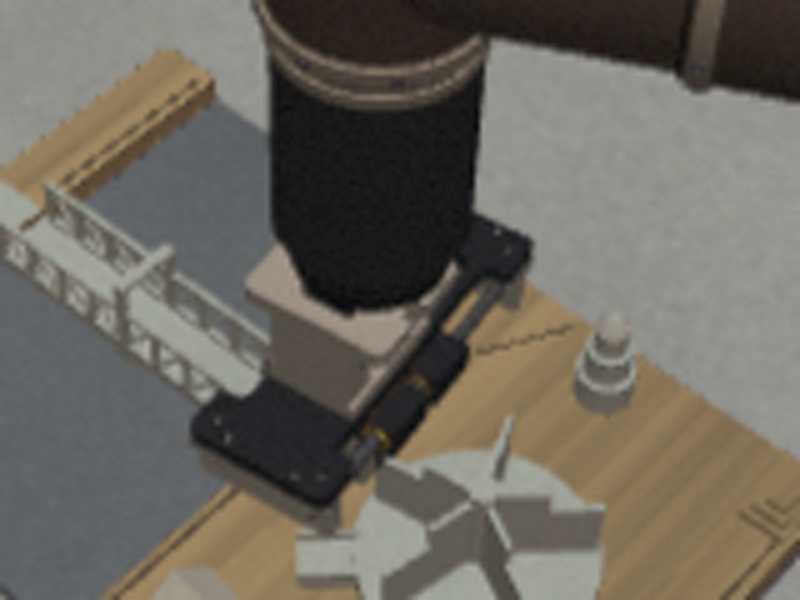

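```bash
python3 -m pendant '[[0,0,0.02,0,0,0,-1],[0,0,0.045,0,0,0,-1],[0,0,0.065,0,0,0,-1],[0,0,0.071,0,0,0,-1],[0,0,0.071,0,0,0,-1],[0,0,0.071,0,0,0,-1]]'
python3 - <<'E'
from h import *
o=ctrl.get_obs();print(o["tool_pos"],o["orientation"],o["force"])
arc([-82.3,-82.3,-82.3,-86,-90,-94,-98,-102,-106,-110,-114],[-.03,-.025]+[-.021]*9,.054,(.5664,.1363),.058)
s=snapshot("wrist");cv2.imwrite("pics/w13.png",s["image"])
E
```

```text
clock: 16.48
tool_pos: [0.61, 0.089, 0.059]
orientation: [-179.9, 0.0, -82.3]
force: [-0.1, -0.1, 0.4]
opening: 0.0001
[0.61002358 0.08896659 0.05898341] [-1.79877958e+02  2.58750055e-02 -8.22509274e+01] [-0.14410179 -0.13577077  0.4403502 ]
-82.3 -0.03 [0.0012 0.0069 0.001 ] [-0.002  0.     0.001]
-82.3 -0.025 [0.0012 0.0119 0.001 ] [-0.002  0.     0.001]
-82.3 -0.021 [0.0012 0.0159 0.0009] [-0.002  0.     0.001]
-86 -0.021 [0.0025 0.0194 0.0009] [-0.002  0.001  0.065]
-90 -0.021 [0.0036 0.0233 0.0009] [-0.002  0.001  0.135]
-94 -0.021 [0.0044 0.0273 0.0009] [-0.002  0.001  0.205]
-98 -0.021 [0.0049 0.0313 0.0009] [-0.002  0.001  0.275]
-102 -0.021 [0.0051 0.0353 0.0009] [-0.002  0.001  0.345]
-106 -0.021 [0.0051 0.0394 0.0009] [-0.002  0.001  0.414]
-110 -0.021 [0.0048 0.0434 0.0009] [-0.002  0.001  0.484]
-114 -0.021 [0.0042 0.0474 0.0009] [-0.002  0.001  0.554]
```

View pics/w13.png

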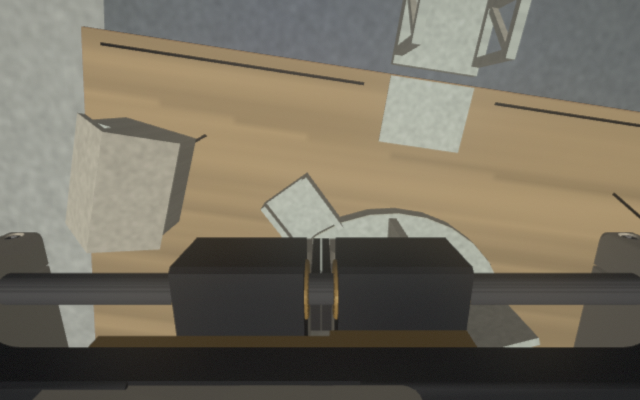

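```bash
python3 -m pendant '[[0.001,0.006,0,0,0,0,-1],[0.001,0.011,0,0,0,0,-1],[0.001,0.0155,0,0,0,0,-1],[0.0025,0.0194,0,0,0,0.065,-1],[0.0036,0.0233,0,0,0,0.135,-1],[0.0044,0.0273,0,0,0,0.205,-1],[0.0049,0.0313,0,0,0,0.275,-1],[0.0051,0.0353,0,0,0,0.345,-1],[0.0051,0.0394,0,0,0,0.414,-1],[0.0051,0.0394,0,0,0,0.414,-1],[0.0051,0.0394,0,0,0,0.414,-1]]'
python3 - <<'E'
from h import *
o=ctrl.get_obs();print(o["tool_pos"],o["orientation"],o["force"])
s=snapshot("wrist");cv2.imwrite("pics/w14.png",s["image"])
E
```

```text
clock: 17.9
tool_pos: [0.5708, 0.0783, 0.0576]
orientation: [-180.0, 0.0, -105.9]
force: [-0.5, -0.4, 0.1]
opening: 0.0006
[0.57082743 0.07831074 0.05764683] [-1.79994168e+02  1.46179272e-03 -1.05890807e+02] [-0.50273002 -0.36725125  0.05181959]
```

View pics/w14.png

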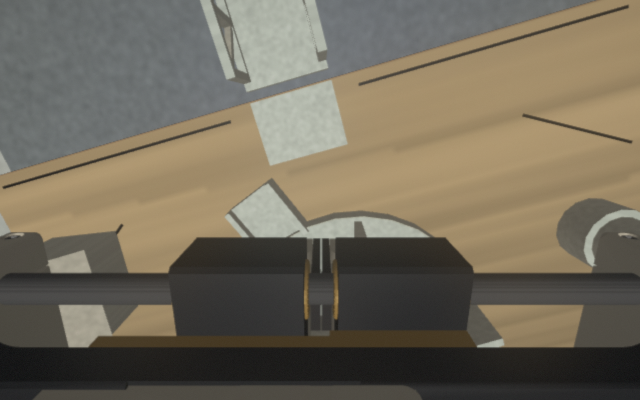

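```bash
python3 - <<'E'
from h import *
o=ctrl.get_obs();s=snapshot("wrist");c=camw(s,o)
a,b=ray(s,(226,216),.035,c),ray(s,(271,180),.035,c);d=b-a;t=(a+b)/2-[.5664,.1363,.035]
print(a,b,np.linalg.norm(d),np.degrees(np.arctan2(d[1],d[0]))+90,np.degrees(np.arctan2(t[1],t[0])))
p,q=ray(s,(271,164),.03,c),ray(s,(346,143),.03,c);print("path end",p,q,(p+q)/2)
arc([-106,-110,-114,-118,-121,-124],[-.021]*6,.054,(.5664,.1363),.058)
E
```

```text
[0.61917972 0.05169091 0.035     ] [0.58851848 0.03901425 0.035     ] 0.0331784443505633 -67.53772420825626 -67.61977488533728
path end [0.58672121 0.03130308 0.03      ] [0.54406157 0.03152943 0.03      ] [0.56539139 0.03141625 0.03      ]
-106 -0.021 [-0.0005 -0.0007 -0.0004] [-0.     0.     0.001]
-110 -0.021 [ 0.0008  0.0031 -0.0004] [-0.     0.     0.071]
-114 -0.021 [ 0.0019  0.007  -0.0004] [-0.     0.     0.141]
-118 -0.021 [ 0.0027  0.011  -0.0004] [-0.     0.     0.211]
-121 -0.021 [ 0.0031  0.014  -0.0004] [-0.     0.     0.263]
-124 -0.021 [ 0.0033  0.017  -0.0004] [-0.     0.     0.315]
```

```bash
python3 -m pendant '[[0.0008,0.0035,0,0,0,0.071,-1],[0.0019,0.0075,0,0,0,0.141,-1],[0.0027,0.0118,0,0,0,0.211,-1],[0.0031,0.0152,0,0,0,0.263,-1],[0.0033,0.0185,0,0,0,0.315,-1],[0.0033,0.0185,0,0,0,0.315,-1],[0.0033,0.0185,0,0,0,0.315,-1]]'
python3 - <<'E'
from h import *
o=ctrl.get_obs();print(o["tool_pos"],o["orientation"],o["force"])
s=snapshot("wrist");cv2.imwrite("pics/w15.png",s["image"])
E
```

```text
clock: 18.88
tool_pos: [0.5523, 0.0802, 0.0576]
orientation: [-180.0, 0.0, -124.0]
force: [0.1, 0.1, -0.3]
opening: 0.0004
[0.55226483 0.08019752 0.05758278] [-1.79995722e+02  1.72477699e-03 -1.23950479e+02] [ 0.1446746   0.11247075 -0.31633406]
```

View pics/w15.png

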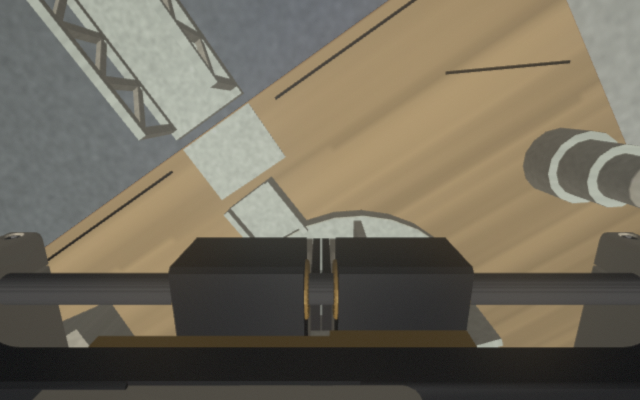

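```bash
python3 - <<'E'
from h import *
o=ctrl.get_obs();s=snapshot("wrist");c=camw(s,o)
crop(s["image"],150,120,310,240,5,"pics/w15c.png")
a,b=ray(s,(226,213),.035,c),ray(s,(271,180),.035,c);d=b-a;t=(a+b)/2-[.5664,.1363,.035]
print(a,b,np.linalg.norm(d),np.degrees(np.arctan2(d[1],d[0]))+90,np.degrees(np.arctan2(t[1],t[0])))
p,q=ray(s,(222,198),.03,c),ray(s,(285,156),.03,c);d=q-p;print("path end",p,q,(p+q)/2,np.degrees(np.arctan2(d[1],d[0]))+90)
E
```

```text
[0.58855306 0.03884067 0.035     ] [0.55658486 0.03768411 0.035     ] 0.03198910953334198 -87.9280349702091 -86.39944327486057
path end [0.58699776 0.0310821  0.03      ] [0.54352063 0.03163016 0.03      ] [0.5652592  0.03135613 0.03      ] 269.2777771745157
```

View pics/w15c.png

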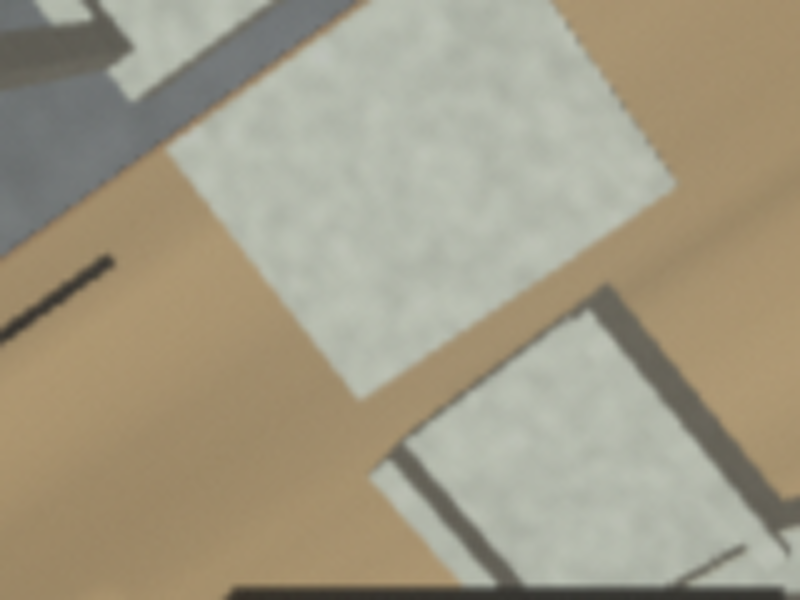

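```bash
python3 - <<'E'
from h import *
o=ctrl.get_obs();s=snapshot("wrist");c=camw(s,o)
a,b=ray(s,(231,208),.039,c),ray(s,(268,182),.039,c);d=b-a;t=(a+b)/2-[.5664,.1363,.035]
print(a,b,np.linalg.norm(d),np.degrees(np.arctan2(d[1],d[0]))+90,np.degrees(np.arctan2(t[1],t[0])))
arc([-124,-125,-126,-127],[-.019]*6,.054,(.5664,.1363),.058)
E
```

```text
[0.58279476 0.03766376 0.039     ] [0.5575304  0.03725314 0.039     ] 0.02526769585683477 -89.06885890262137 -87.8199857197503
-124 -0.019 [-0.0005  0.0006 -0.0005] [-0. -0.  0.]
-125 -0.019 [-0.0001  0.0016 -0.0005] [-0.    -0.     0.018]
-126 -0.019 [ 0.0002  0.0025 -0.0005] [-0.    -0.     0.035]
-127 -0.019 [ 0.0005  0.0035 -0.0005] [-0.    -0.     0.052]
```

```bash
python3 -m pendant '[[0,0.0006,0,0,0,0.009,-1],[0,0.0012,0,0,0,0.018,-1],[0,0.0018,0,0,0,0.026,-1],[0,0.0018,0,0,0,0.026,-1],[0,0.0018,0,0,0,0.026,-1]]'
python3 - <<'E'
from h import *
o=ctrl.get_obs();print(o["tool_pos"],o["orientation"])
print(delta([.57,.158,.318],-91))
E
```

```text
clock: 19.65
tool_pos: [0.5506, 0.0812, 0.0576]
orientation: [-180.0, 0.0, -125.5]
force: [1.0, -0.1, -1.3]
opening: 0.0005
[0.55061453 0.08122658 0.05758001] [-1.79999145e+02  3.70711854e-03 -1.25517273e+02]
(array([-0.0738,  0.0288, -0.2604]), array([-0.   ,  0.   , -0.602]))
```

```bash
python3 -m pendant '[[0,-0.006,0,0,0,0,-1],[0,-0.011,0,0,0,0,-1],[0,-0.012,-0.03,0,0,0,-1],[0,-0.012,-0.07,0,0,0,-1],[-0.02,0,-0.12,0,0,-0.15,-1],[-0.04,0.01,-0.17,0,0,-0.3,-1],[-0.06,0.02,-0.22,0,0,-0.45,-1],[-0.074,0.029,-0.26,0,0,-0.602,-1],[-0.074,0.029,-0.26,0,0,-0.602,-1],[-0.074,0.029,-0.26,0,0,-0.602,-1],[-0.074,0.029,-0.26,0,0,-0.602,-1]]'
cat >pv.py <<'E'
from h import *
import sys
o=ctrl.get_obs();s=snapshot("wrist");c=camw(s,o);im=s["image"];print(o["tool_pos"],o["orientation"][2])
cv2.imwrite(f"pics/{sys.argv[1]}.png",im);crop(im,240,20,400,200,3.3,f"pics/{sys.argv[1]}c.png")
lab=cv2.cvtColor(im,cv2.COLOR_BGR2LAB).astype(float)
E
python3 pv.py w16
```

```text
clock: 21.02
tool_pos: [0.5696, 0.1577, 0.3163]
orientation: [179.9, -0.1, -91.1]
force: [-0.1, -0.1, 0.5]
opening: 0.0002
[0.56957881 0.15766541 0.31627381] -91.09610829478743
```

View pics/w16c.png

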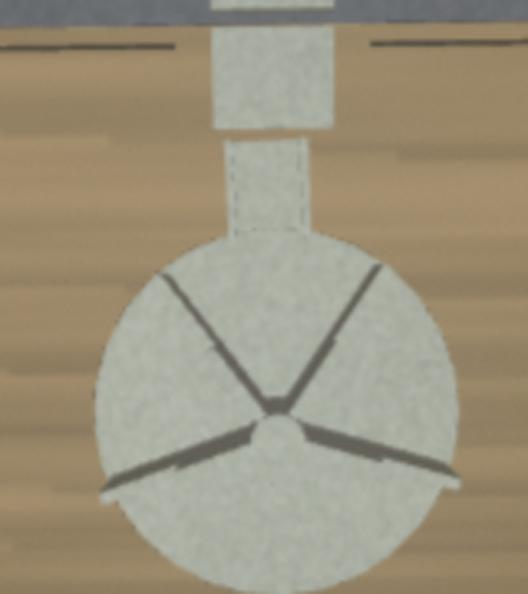

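View pics/w16.png

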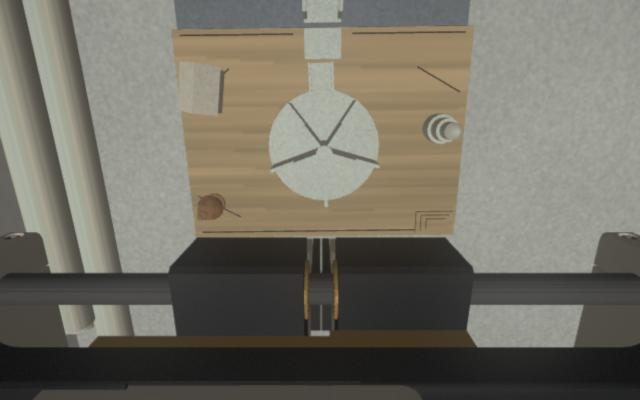

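```bash
cat >>pv.py <<'E'
def rows(rr,u0,u1,z):
    C=[]
    for v in rr:
        r=cv2.resize(cv2.GaussianBlur(lab[...,2],(0,0),.7)[v:v+1,u0:u1],None,fx=10,fy=1,interpolation=cv2.INTER_CUBIC).ravel()
        d=np.gradient(r);f=lambda k:u0+(k+.5)/10-.5
        a,b=f(np.argmin(d)),f(np.argmax(d));A,B=ray(s,(a,v),z,c),ray(s,(b,v),z,c);C.append([*(A+B)[:2]/2,np.hypot(*(A-B)[:2])])
    C=np.array(C);p=np.polyfit(C[:,1],C[:,0],1);print("angle",90-np.degrees(np.arctan(p[0])),"width",np.median(C[:,2]),C[[0,-1]].round(4));return p
print("path");p=rows(range(30,57,2),292,354,.03)
print("ramp");q=rows(range(65,88),296,348,.037)
axis=np.array([.5664,.1363]);
print("path line x at axis y",np.polyval(p,axis[1]),"tip x ramp/path at .036",np.polyval(q,.036),np.polyval(p,.036),"ramp line x at axis",np.polyval(q,axis[1]))
E
python3 pv.py w16
```

```text
[0.56966048 0.15768164 0.31636817] -91.08985881902699
path
angle 89.15374264110476 width 0.04437027947657544 [[5.650e-01 2.000e-04 4.400e-02]
 [5.654e-01 2.880e-02 4.470e-02]]
ramp
angle 91.50542063670446 width 0.03130302000578327 [[0.568  0.0397 0.0301]
 [0.5674 0.0648 0.0305]]
path line x at axis y 0.5669863485720388 tip x ramp/path at .036 0.5681776082807152 0.5655048121206147 ramp line x at axis 0.5655416646388276
```

```bash
python3 - <<'E'
from h import *
print(delta([.5587,.0744,.13],-127.1),delta([.5587,.0744,.058],-127.1))
E
```

```text
(array([0.0833, 0.0092, 0.1867]), array([ 0.001, -0.001,  0.629])) (array([0.0833, 0.0091, 0.2587]), array([ 0.001, -0.001,  0.629]))
```

```bash
python3 -m pendant '[[0.03,0,0.04,0,0,0.16,-1],[0.06,0.005,0.08,0,0,0.32,-1],[0.083,0.009,0.12,0,0,0.48,-1],[0.083,0.009,0.16,0,0,0.629,-1],[0.083,0.009,0.185,0,0,0.629,-1],[0.083,0.009,0.2,0,0,0.629,-1],[0.083,0.009,0.225,0,0,0.629,-1],[0.083,0.009,0.25,0,0,0.629,-1],[0.083,0.009,0.258,0,0,0.629,-1],[0.083,0.009,0.258,0,0,0.629,-1],[0.083,0.009,0.258,0,0,0.629,-1]]'
python3 - <<'E'
from h import *
o=ctrl.get_obs();print(o["tool_pos"],o["orientation"],o["force"]);print(delta([.5491,.0816,.058],-127.1))
E
```

```text
clock: 22.5
tool_pos: [0.5603, 0.0757, 0.0606]
orientation: [-179.9, 0.1, -127.1]
force: [-0.3, 0.3, 0.0]
opening: 0.0007
[0.56027372 0.07572913 0.06063594] [-1.79946715e+02  7.72263063e-02 -1.27053013e+02] [-0.31358669  0.34358013  0.04816362]
(array([0.0021, 0.0125, 0.0026]), array([-0.001,  0.001,  0.001]))
```

```bash
python3 -m pendant '[[0.001,0.005,0.001,0,0,0,-1],[0.002,0.009,0.002,0,0,0,-1],[0.002,0.011,0.002,0,0,0,-1],[0.002,0.0118,0.002,0,0,0,-1],[0.002,0.0125,0.002,0,0,0,-1],[0.002,0.0125,0.002,0,0,0,-1],[0.002,0.0125,0.002,0,0,0,-1]]'
python3 - <<'E'
from h import *
o=ctrl.get_obs();print(o["tool_pos"],o["orientation"],o["force"]);print(delta([.5491,.0816,.058],-127.1))
E
```

```text
clock: 23.38
tool_pos: [0.5484, 0.0814, 0.0575]
orientation: [180.0, 0.0, -127.1]
force: [0.1, -0.4, -0.1]
opening: 0.0005
[0.54840367 0.08138907 0.05753365] [ 1.79998748e+02  2.61729143e-03 -1.27078263e+02] [ 0.141666   -0.43187103 -0.05361279]
(array([-0.0006, -0.0004, -0.0005]), array([0., 0., 0.]))
```

Slightly past the aim by about 0.4 mm; back off and check from above.

```bash
python3 -m pendant '[[0,-0.006,0,0,0,0,-1],[0,-0.011,0,0,0,0,-1],[0,-0.012,-0.03,0,0,0,-1],[0,-0.012,-0.07,0,0,0,-1],[-0.02,0,-0.12,0,0,-0.15,-1],[-0.04,0.01,-0.17,0,0,-0.3,-1],[-0.06,0.02,-0.22,0,0,-0.45,-1],[-0.074,0.029,-0.26,0,0,-0.629,-1],[-0.074,0.029,-0.26,0,0,-0.629,-1],[-0.074,0.029,-0.26,0,0,-0.629,-1],[-0.074,0.029,-0.26,0,0,-0.629,-1]]'; python3 pv.py w17
```

```text
clock: 24.75
tool_pos: [0.5694, 0.1573, 0.3163]
orientation: [179.9, -0.1, -91.1]
force: [-0.5, 0.2, -0.2]
opening: 0.0003
[0.5693739  0.15731578 0.31629603] -91.10085746004471
path
angle 90.32574386674904 width 0.04465293580000265 [[ 5.651e-01 -2.000e-04  4.500e-02]
 [ 5.651e-01  2.850e-02  4.480e-02]]
ramp
angle 89.00218365764587 width 0.031345556583619705 [[0.5647 0.0394 0.0311]
 [0.5651 0.0645 0.0316]]
path line x at axis y 0.5644774473640289 tip x ramp/path at .036 0.5646487497947644 0.56504768939815 ramp line x at axis 0.5663956690097584
```

View pics/w17c.png

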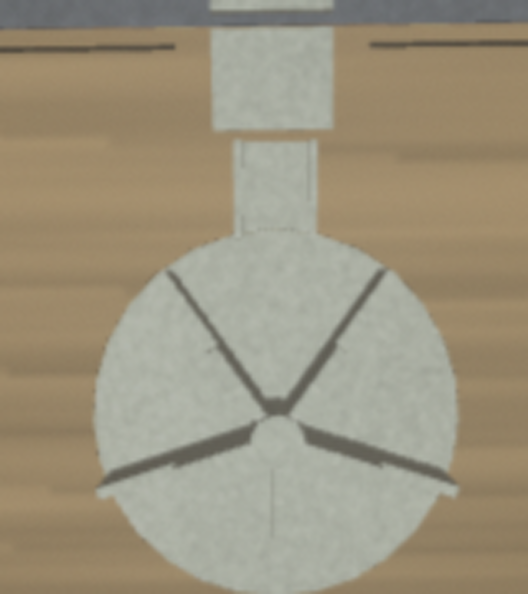

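```bash
python3 -m pendant '[[0,0,-0.03,0,0,0,-1],[0.05,0,-0.04,0,0,0,-1],[0.1,0,-0.05,0,0,0,-1],[0.12,0,-0.05,0,0,0,-1],[0.12,0,-0.05,0,0,0,-1],[0.12,0,-0.05,0,0,0,-1]]'; python3 - <<'E'
from h import *
s=snapshot("wrist");cv2.imwrite("pics/w18.png",s["image"])
s=snapshot("scene");cv2.imwrite("pics/s18.png",s["image"])
E
```

```text
clock: 25.55
tool_pos: [0.5676, 0.0383, 0.3668]
orientation: [179.9, -0.0, -91.0]
force: [-0.2, -0.1, 0.7]
opening: 0.0004
```

View pics/w18.png

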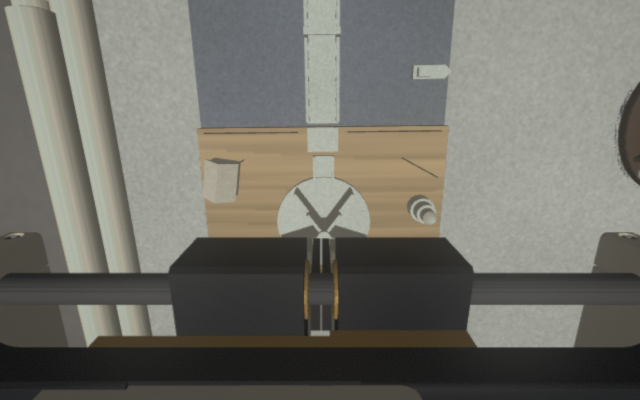

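View pics/s18.png

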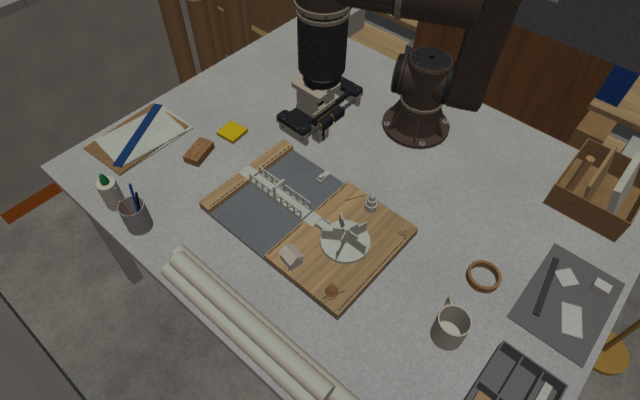

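The wrist picture (columns 305–340) shows bridge, path and ramp in one line. The scene picture shows every loose thing at its starting pixels and the hand high and clear.

```bash
python3 -c "
from plant import ctrl
print(ctrl.close_job())"
```

```text
the job is handed in; nothing more can be done
None
```

The footpath now runs through: I pushed the swing bridge round about 55° first, then the pavilion round about 44° by one of its fins, both with the closed fingertip. I handed the job in at about 26 s with the hand high and clear.

- **Bridge:** from above, its trusses lie at 89.5–89.7° and the path at 89.5–89.6°, so the bridge is within about 0.2° of the path.
- **Pavilion:** the ramp tip is about 0.4 mm to the side of the path's centre line. By the ramp's own direction it is about 0.5° past straight; the tip offset alone gives about 0.25°. I left this uncorrected.
- **Gap measurement that disagreed:** the wrist camera put the end of the path about 4–5 mm closer to the bridge than your given position, so the pictures show a small strip of quay between path and ramp. The ramp tip sits close to the given point, about 36 mm in world y.
- **Other things:** the last pictures show the loose pieces and desk things where they were, as far as they are in view, and both parts appear to be seated on their pins. The wrist force readings stayed near the noise level, at most about 2 N.

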